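Add a slotted mass to the dynamometer's torque arm

ROBOT

A 6-joint arm with a two-finger parallel gripper is mounted at the origin on the work surface. World frame = base frame: x ahead of the robot, y to its left, z up, the work surface at z = 0. Lengths are in m, angles in rad, forces in N, time in s.
With the tool pointing down it reaches from about 0.4 to 0.925 m from the base axis. Payload 12.5 kg.
Tool frame: the origin (TCP) lies on the centre line of the jaws, within the pads' length; the fingertips stand 8 mm ahead of it and the grasp point (between the pads) lies 11 mm behind it; z points along the fingers, y is the direction in which the jaws open and shut (so a half turn about z gives the same grasp; the last joint's range is limited). The gripper opens to 95 mm and grips with 3 to 60 N. Pads are 20 mm wide; open, the fingers measure 119 mm over their backs; the gripper's body (75 mm by 180 mm) begins 59 mm behind the grasp point.
Start: joints at [-0.106, 0.491, 1.559, -0, 1.092, -0.106], TCP at [0.625, 0, 0.223] pointing down, gripper open.
Joint ranges: [-3.1, 3.1], [-0.84, 2.19], [0.05, 2.79], [-1.13, 4.28], [0.06, 2.93], [-2.69, 2.69]. Speed limits (rad/s): [2.22, 2.22, 2.79, 3.14, 3.14, 3.14].

INTERFACE

Orientations are given as a 3x3 rotation matrix whose columns are the frame's x, y, z axes.
In Python, from cell import robot gives the robot as it stands.
- The arm moves only by the tool arm_command, never from a script. Its argument "series" is text: rows parted by semicolons, each of 6 numbers parted by spaces: the shift along the tool's x, y, z in cm, then the turn, a rotation vector about the tool's x, y, z in units of 5 degrees (1.0 is 5 degrees). In form: tx ty tz wx wy wz; .... A call has 1 to 10 rows; each row shifts and turns the commanded pose from where the row before left it, along the tool's axes as they then stand; what a row does not reach is not made up. A row lasts 1/12 s, in which the tool goes at most 41.7 mm and 7.16 degrees, less where a joint would pass 70% of its speed; a pose out of reach is approached as far as the arm can. A call with a gripper value outside its range is refused whole. "fingers" is the closure, from 0 (fully open) to 1 (shut), set as the call begins (left out, the last holds). The fingers move at their own pace and stop on an object; "force" is the grip in N (left out, the last holds). Time passes only in rows, so rows that do not move let the fingers close. It gives the time, the measured TCP pose, the force and the opening at its end, in the units of the state.
- robot.get_obs(): the state, without advancing time (a new reading comes with each control period).
- robot.capture(name): name is "scene" or "side" or "wrist"; returns a dict with "color" (400x640x3 uint8, red, green, blue), "fx", "fy", "cx", "cy" (pixels), "camera_from_world" (4x4, takes a point from world to camera coordinates); the wrist camera has in their place "hand_eye" (4x4, takes a point from camera to tool coordinates, whose origin is the TCP and whose axes are the flange's). Camera axes: x right, y down, z forward; pixel columns grow to the right and rows downward; lengths in m; the calibration is good to about 2 mm. A picture is of the moment at which its call begins: read the wrist's pose just before it. There is no depth.
- robot.hand_in(): hands the job in, once; it reports no verdict.
The state is a dict: "t": time; "joint_positions": joint angles; "dq": joint speeds; "effort": joint torques, N m; "position": TCP position; "tool_rot": TCP orientation; "force": force on the tool from outside, world axes, zero at the start; "wrist_torque": the same for the moment, N m; "width": finger opening in m.
Only numpy, scipy, OpenCV 4.12 (cv2) and the standard library are available. Lean on these libraries where they do the work, as an engineer would, in place of code of your own. Each camera call takes 0.05 s, during which the arm holds its last target.

TASK

Put the brass slotted mass on the hanger stem of the torque arm, on top of the steel mass already there: slide it in sideways, slot first along the arm, under the stem's red head, until the stem is in its centre hole, then turn it until its slot points squarely across the arm, to the side away from the steel mass's slot, and leave it lying flat on the steel mass. Where the stem is clamped along the arm is only roughly known, so feel for it gently and do not force it; leave the two spare masses on their rests.

Things in the scene. Friction and masses are not known exactly. Their poses are not given: they have to be found in the camera images.
- new_mass: Brass slotted mass to add: disc 64 mm across, 14 mm thick, 0.2 to 0.45 kg, flat on a round wooden rest (44 mm across; square foot 70 mm wide, 8 mm high), underside 30 mm above the bench. Keyhole cut: centre hole 18 mm across, slot 11 mm wide from it through the rim, flaring over the last 3 mm to 18 mm. Origin: centre of underside; x axis points out of the slot's mouth, z up.
- new_mouth (a point): Middle of the mouth of the brass mass's slot: on its rim, 32 mm from its axis along its x, 7 mm above its underside.
- rig: Torque arm with its blue and orange dynamometer, fixed. Origin: on the bench below the middle of the stem's clamping range; x runs along the arm to the machine, y across it, z up. The arm is a steel bar 26 mm wide, top 64 mm up, from x = -50 mm to the machine, on a 50 mm square post at the origin. On it, clamped together: a plate 50 mm across (top 70 mm up), the steel mass, the stem.
- hanger (a point): On the rig's z axis, 84 mm up: the level of the steel mass's top. Axes as rig. The stem is NOT exactly here: it is centred across the arm (y = 0) but clamped anywhere from x = -18 to +18 mm along it, unmeasured, to be felt or seen; the arm gives only 0.1 mm per N. The steel mass has the brass one's shape and size, lies 70 to 84 mm up and is centred on the stem.
- stem_level (a point): On the rig's z axis, 95 mm up: half-way up the free stem. The stem is 14 mm across with two flats: 14 mm along the arm (x), 8 mm across it (y), so a slot passes only along the arm, and a turned mass is locked on. Free from 84 to 106 mm up; above that (106 to 114 mm) its red head, 24 mm across, bars the way from above. Pushes over 12 N are too much for it.
- machine (a point): Centre of the dynamometer, 225 mm from the rig's origin along x, 88 mm up. The machine fills x = 150 to 300 mm, y = -110 to 150 mm of the rig, up to 175 mm high.
- old_mass (a joint): Direction of the slot of the steel mass already on the stem: rad from the rig's x axis to the slot's mouth, counter-clockwise from above (0: towards the machine; positive: to the rig's +y side; negative: to its -y side). Stiff to turn.
- spare_1: Dark steel spare slotted mass, shape and size as the brass one, on its own wooden rest. Origin: centre of its underside. To be left alone.
- spare_2: Second dark steel spare slotted mass, the same, on its own wooden rest. Origin: centre of its underside. To be left alone.

How it is judged:
On the way:
1. the brass mass is brought in at the stem, below its head and above the steel mass, its slot along the arm (horizontal distance between new_mass and rig below 0.0215 m and height (world z) of new_mass between 0.081 and 0.094 m and y of new_mouth in the frame of rig between -0.016 and 0.016 m), for 0.1 s.
At the end, for the whole second after the job is handed in: The brass mass lies flat (0.06 rad) and still on the steel one (underside 81.5 to 86.5 mm up), centre within 21.5 mm of the rig's axis, slot mouth at least 25 mm across the arm on the side away from the steel mass's slot (either side if that is within 0.3 rad of the arm) (horizontal distance between new_mass and rig below 0.0215 m and height (world z) of new_mass between 0.0815 and 0.0865 m and angle between new_mass's own z axis and vertical below 0.06 rad and linear speed of new_mass below 0.02 m/s and ((value of joint old_mass above -0.3 rad and y of new_mouth in the frame of rig below -0.025 m) or (value of joint old_mass below 0.3 rad and y of new_mouth in the frame of rig above 0.025 m))); the robot touches nothing.
It fails at once if the brass mass is pushed against the stem or its head with more than 12 N (contact force between new_mass and stem_c1 above 12 N or contact force between new_mass and stem_c2 above 12 N).
It fails at once if the robot itself pushes on the rig with more than 20 N (contact force between any of the fingers, the arm and rig above 20 N).
It fails at once if a spare mass is moved from its rest (more than 25 mm) (distance of any of spare_1, spare_2 from where it was at the start of the episode above 0.025 m).
It also fails if it takes over 58 s, if anything falls off the work surface, if the arm or the gripper's body presses on something with over 40 N, if the wrist force passes 120 N, or if a joint passes its speed limit or range.

## Working session

There is one attempt and no reset: what is moved stays moved. The work goes in short steps, Python scripts to look and compute and a tool call to move; the robot and the scene stay as the last step left them, time stands still between calls to the robot, and variables do not carry over. Pictures are saved under pics/ and viewed, and the job is handed in when it is done.

Besides the shell and the picture viewer there is one more tool, called after "Call:" as name(argument=value, ...) on one line, values as JSON. arm_command: Moves the arm, as the interface text tells. Its arguments: {"type":"object","properties":{"series":{"type":"string"},"fingers":{"type":"number"},"force":{"type":"number"}},"required":["series"]}

```bash
mkdir -p pics; ls; python3 - <<'E'
from cell import robot
import cv2,pickle
o=robot.get_obs();print(o)
d={}
for n in("scene","side","wrist"):
    c=robot.capture(n);d[n]=c
    cv2.imwrite(f"pics/{n}0.png",c["color"][:,:,::-1])
    print(n,{k:v for k,v in c.items() if k!="color"})
d['obs']=o
pickle.dump(d,open("d0.pkl","wb"))
E
```

```text
pics
{'t': 0.0, 'joint_positions': array([-1.05603344e-01,  4.91556854e-01,  1.55943105e+00,  1.99834167e-05,
        1.09171221e+00, -1.05616114e-01]), 'dq': array([-1.36784967e-03, -1.44206744e-03,  1.74290659e-04,  3.79806445e-05,
        9.27745548e-04,  2.94213984e-04]), 'effort': array([-9.52334158e-04, -6.12640929e+01, -2.58175153e+01,  6.92750537e-02,
        4.83079045e-02, -1.38641695e-05]), 'position': array([6.24771061e-01, 4.96055831e-05, 2.22069766e-01]), 'tool_rot': array([[-3.47442775e-06,  9.99999396e-01, -1.09941554e-03],
       [ 9.99999991e-01,  3.62215668e-06,  1.34368463e-04],
       [ 1.34372364e-04, -1.09941507e-03, -9.99999387e-01]]), 'force': array([ 0.09000846, -0.84098457, -0.101414  ]), 'wrist_torque': array([ 0.00228712, -0.04018839,  0.01468801]), 'width': 0.0947458673098377}
scene {'fx': 428.26853999579146, 'fy': 428.26853999579146, 'cx': 316.31896129785275, 'cy': 201.00269158127696, 'camera_from_world': array([[ 0.72297605,  0.69085643,  0.00479824, -0.42956832],
       [ 0.48891383, -0.50671293, -0.71007413, -0.19300699],
       [-0.48812795,  0.5157
[... 331 characters left out ...]
01, -6.86195334e-01, -7.20460573e-01,
         1.44061584e-01],
       [ 1.05517221e-01,  7.12692307e-01, -6.93495344e-01,
         8.47400082e-01],
       [ 0.00000000e+00,  0.00000000e+00,  0.00000000e+00,
         1.00000000e+00]])}
wrist {'fx': 329.70630626756173, 'fy': 329.70630626756173, 'cx': 321.93198115644907, 'cy': 194.39876928425815, 'hand_eye': array([[-1.12752587e-03, -9.68200071e-01, -2.50174642e-01,
         7.00990901e-02],
       [ 9.99999279e-01, -1.19474561e-03,  1.16829262e-04,
        -2.51020170e-04],
       [-4.12009154e-04, -2.50174330e-01,  9.68200720e-01,
        -1.61971026e-01],
       [ 0.00000000e+00,  0.00000000e+00,  0.00000000e+00,
         1.00000000e+00]])}
```

View pics/scene0.png

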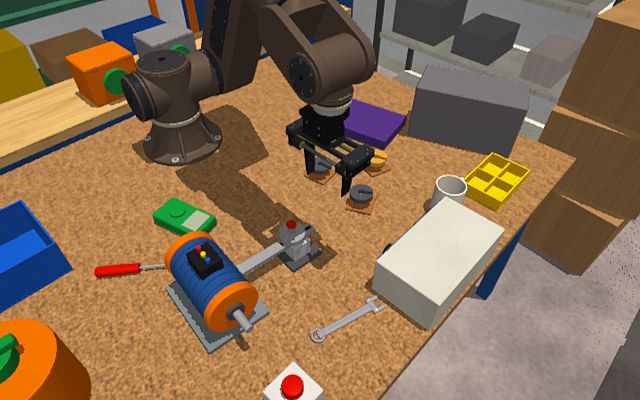

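View pics/side0.png

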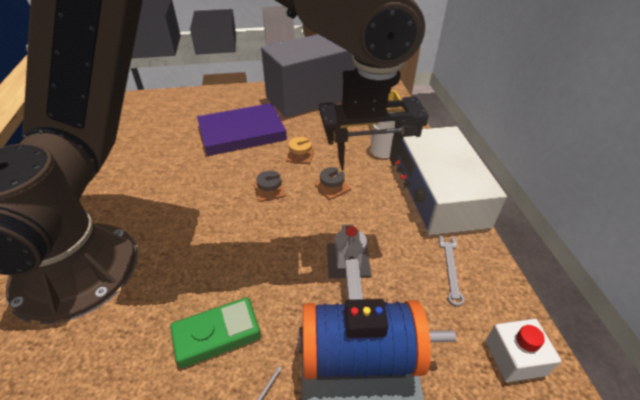

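View pics/wrist0.png

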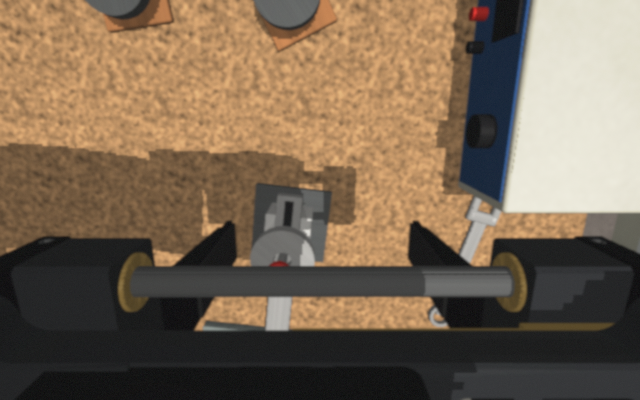

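```bash
cat > h.py <<'E'
import numpy as np,cv2,pickle
def ray(c,u,v,obs=None):
    d=np.array([(u-c['cx'])/c['fx'],(v-c['cy'])/c['fy'],1.])
    if 'hand_eye' in c:
        H=c['hand_eye'];R=np.array(obs['tool_rot'])
        return R@H[:3,3]+obs['position'],R@H[:3,:3]@d
    M=c['camera_from_world'];R=M[:3,:3];return -R.T@M[:3,3],R.T@d
def atz(c,u,v,z,obs=None):
    o,d=ray(c,u,v,obs);return o+d*(z-o[2])/d[2]
def proj(c,p,obs=None):
    p=np.array(p,float)
    if 'hand_eye' in c:
        H=c['hand_eye'];R=np.array(obs['tool_rot'])
        q=R.T@(p-obs['position']);q=H[:3,:3].T@(q-H[:3,3])
    else: M=c['camera_from_world'];q=M[:3,:3]@p+M[:3,3]
    return c['cx']+c['fx']*q[0]/q[2],c['cy']+c['fy']*q[1]/q[2]
def crop(c,x0,y0,w,h,s,f):
    cv2.imwrite(f,cv2.resize(c['color'][y0:y0+h,x0:x0+w,::-1],None,fx=s,fy=s,interpolation=cv2.INTER_CUBIC))
E
python3 - <<'E'
from h import *
d=pickle.load(open('d0.pkl','rb'))
crop(d['side'],240,120,120,80,6,'pics/s_a.png')
crop(d['side'],310,210,80,75,8,'pics/s_b.png')
crop(d['scene'],250,200,100,75,8,'pics/c_b.png')
crop(d['scene'],300,140,100,75,8,'pics/c_a.png')
E
```

```text
(no output)
```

View pics/s_a.png

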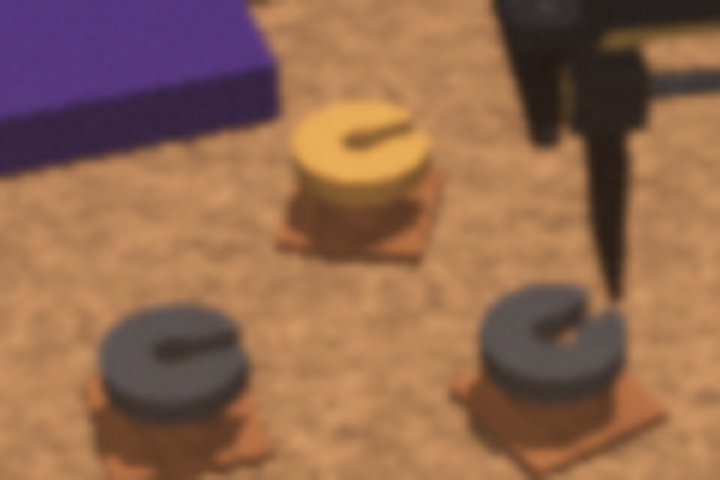

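View pics/s_b.png

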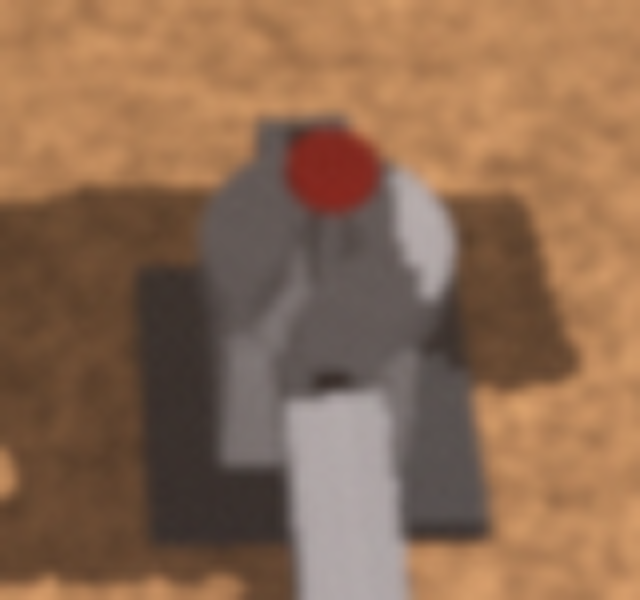

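View pics/c_b.png

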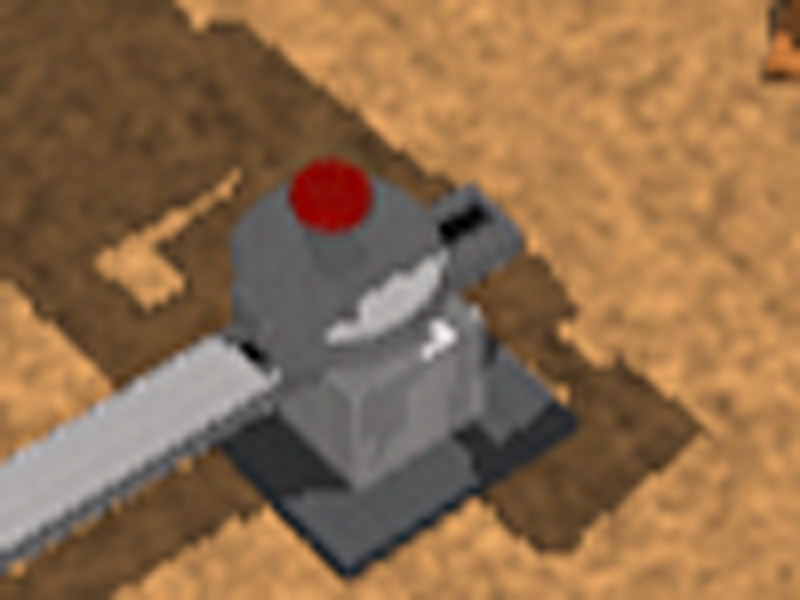

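View pics/c_a.png

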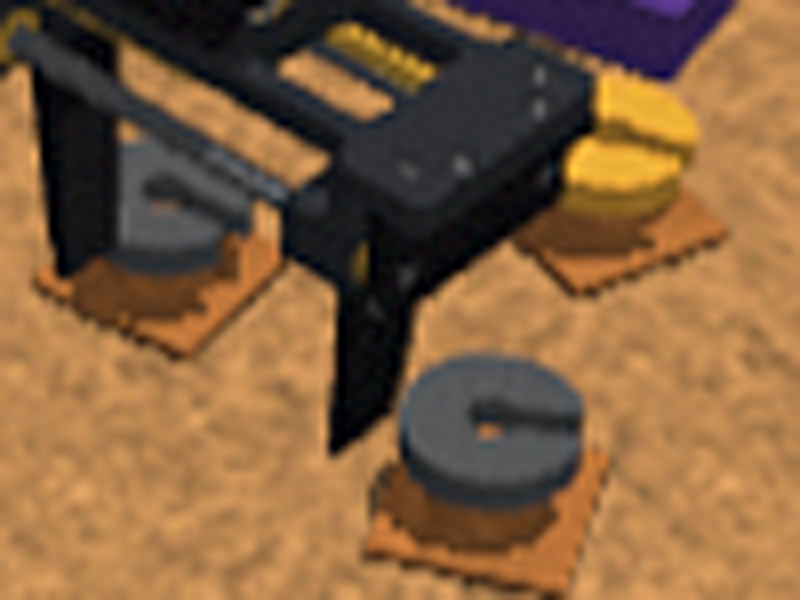

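```bash
python3 - <<'E'
from h import *
d=pickle.load(open('d0.pkl','rb'));s=d['side'];c=d['scene'];w=d['wrist']
np.set_printoptions(precision=4,suppress=True)
S=lambda x,y,X0,Y0,k:(X0+(x+.5)/k-.5,Y0+(y+.5)/k-.5)
for p in [(362,145),(357,140),(412,126)]: print('brass',atz(s,*S(*p,240,120,6),.044))
for nm,p in [('sp',(174,350)),('sp',(552,330))]: print(nm,atz(s,*S(*p,240,120,6),.044))
print('head side',atz(s,*S(333,167,310,210,8),.114))
print('head scene',atz(c,*S(331,192,250,200,8),.114))
print('baseplate corners side z0', [atz(s,*S(*p,310,210,8),.008)[:2] for p in [(150,542),(488,530)]])
print('baseplate scene',[atz(c,*S(*p,250,200,8),.008)[:2] for p in [(347,577),(577,425)]])
for p in [(340,590),(285,395),(390,390),(405,590)]: print('bar',atz(s,*S(*p,310,210,8),.064))
for p in [(265,262),(255,345)]: pass
print('old slot side', atz(s,*S(265,335,310,210,8),.084),atz(s,*S(312,242,310,210,8),.084))
crop(w,220,170,130,100,6,'pics/w_b.png')
E
```

```text
brass [0.5262 0.3229 0.044 ]
brass [0.5244 0.3272 0.044 ]
brass [0.5512 0.3346 0.044 ]
sp [0.4314 0.1883 0.044 ]
sp [0.5911 0.1782 0.044 ]
head side [ 0.5844 -0.0774  0.114 ]
head scene [ 0.5864 -0.0764  0.114 ]
baseplate corners side z0 [array([ 0.536 , -0.1066]), array([ 0.6241, -0.1157])]
baseplate scene [array([ 0.628 , -0.1154]), array([ 0.6381, -0.0269])]
bar [ 0.5706 -0.1654  0.064 ]
bar [ 0.569  -0.1068  0.064 ]
bar [ 0.5953 -0.1091  0.064 ]
bar [ 0.5858 -0.1676  0.064 ]
old slot side [ 0.5638 -0.1031  0.084 ] [ 0.5812 -0.0754  0.084 ]
```

View pics/w_b.png

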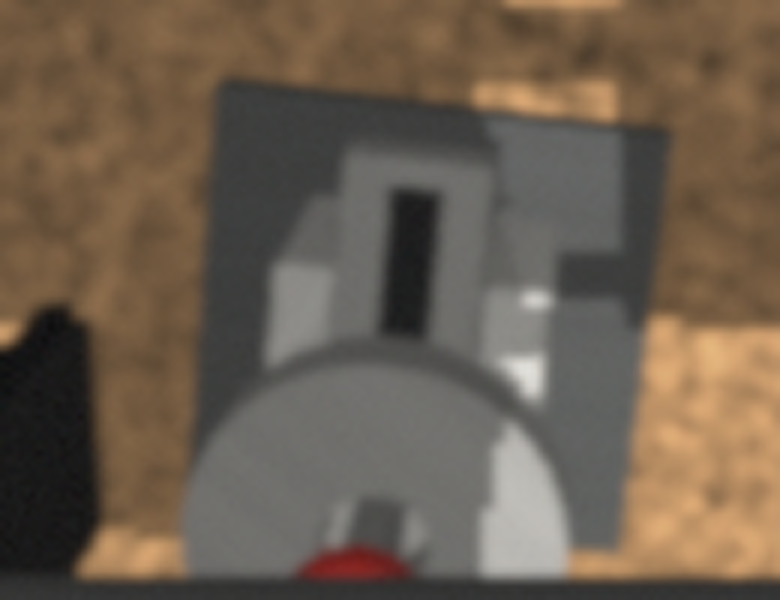

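Call:
arm_command(series="-2.5 -1 0 0 0 0;-2.5 -1 0 0 0 0;-2.5 -1 0 0 0 0;-2.5 -1 0 0 0 0;0 0 0 0 0 0;0 0 0 0 0 0")

```text
t: 0.65
position: [0.5847, -0.1009, 0.2226]
tool_rot: [[0.002, 1.0, -0.0], [1.0, -0.002, 0.0], [0.0, -0.0, -1.0]]
force: [-0.6, -0.2, 0.5]
width: 0.0945
```

```bash
cat > cap.py <<'E'
import sys
from h import *
from cell import robot
def cap(n):
    o=robot.get_obs();c=robot.capture(n);c['obs']=o;return c
if __name__=='__main__':
    tag=sys.argv[1]
    d={n:cap(n) for n in sys.argv[2:]}
    for n in d: crop(d[n],0,0,640,400,1.25,f'pics/{n}{tag}.png')
    pickle.dump(d,open(f'd{tag}.pkl','wb'));o=robot.get_obs()
    print(o['t'],o['position'],o['force'],o['width'])
E
python3 cap.py 1 wrist side
```

```text
0.75 [ 0.58522105 -0.09949662  0.22259438] [-0.47232042 -0.05170645 -0.8755226 ] 0.09500978779024047
```

View pics/wrist1.png

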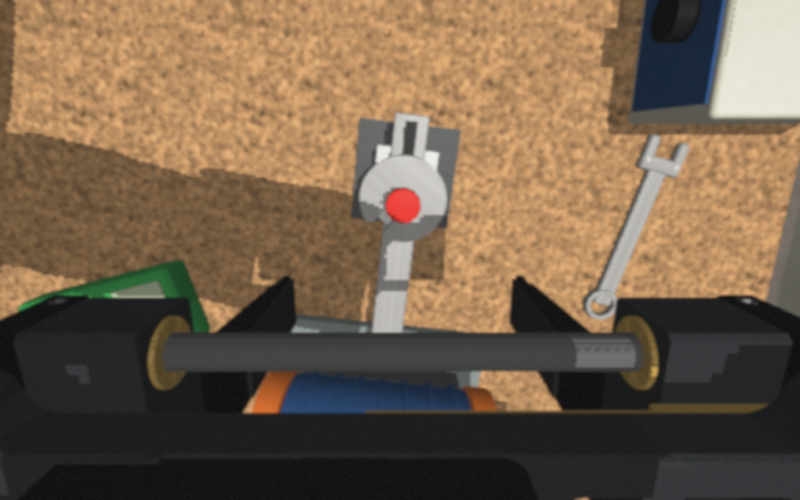

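```bash
python3 - <<'E'
from h import *
d=pickle.load(open('d1.pkl','rb'));w=d['wrist']
crop(w,260,80,120,90,6.6667,'pics/w1c.png')
crop(w,270,160,100,110,5,'pics/w1d.png')
E
```

```text
(no output)
```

View pics/w1c.png

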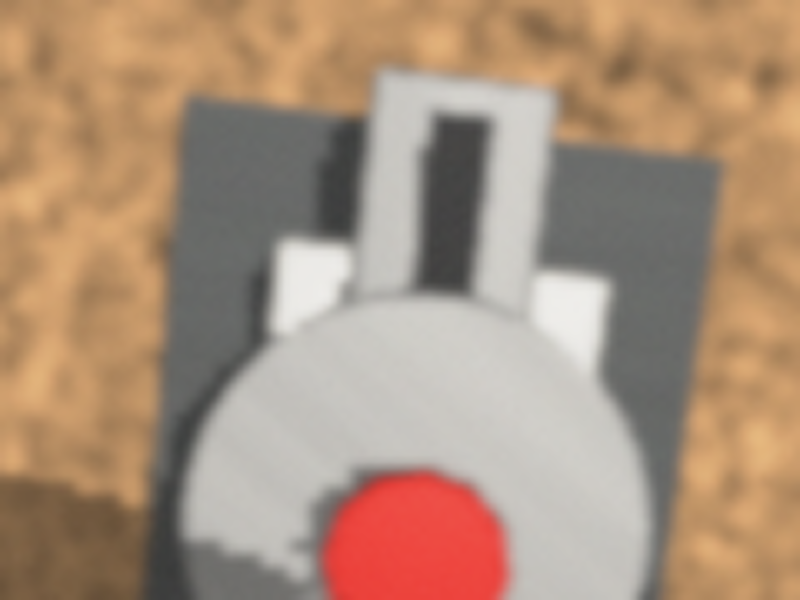

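View pics/w1d.png

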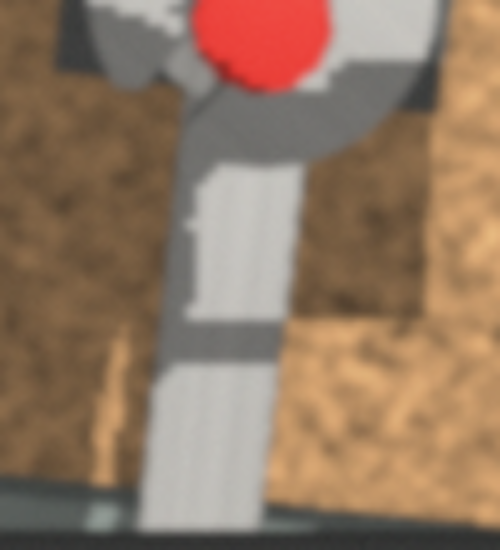

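```bash
python3 - <<'E'
from h import *
np.set_printoptions(precision=4,suppress=True)
d=pickle.load(open('d1.pkl','rb'));w=d['wrist'];o=w['obs']
C=lambda x,y:(260+(x+.5)/6.6667-.5,80+(y+.5)/6.6667-.5)
D=lambda x,y:(270+(x+.5)/5-.5,160+(y+.5)/5-.5)
A=lambda p,z:atz(w,*p,z,o)[:2]
tl,tr=A(C(380,72),.064),A(C(556,94),.064)
bl,br=A(D(140,528),.064),A(D(262,528),.064)
l2,r2=A(D(160,365),.064),A(D(302,170),.064)
print('bar',tl,tr,bl,br,l2,r2, np.linalg.norm(tr-tl))
for a,b in((tl,bl),(tl,l2),(tr,br),(tr,r2)): v=b-a;print('yaw of rig x',np.degrees(np.arctan2(v[1],v[0])))
print('baseplate',[A(C(*p),.0) for p in((190,98),(720,160))])
h=A(C(417,557),.114);print('head',h)
print('disc',A(C(416,515),.084),A(C(180,515),.084),A(C(652,515),.084))
print('slot mouth',A(D(178,78),.084))
E
```

```text
bar [ 0.5798 -0.0138] [ 0.6044 -0.0168] [ 0.5583 -0.1913] [ 0.5843 -0.1913] [ 0.5633 -0.1544] [ 0.5926 -0.1128] 0.024736448440292144
yaw of rig x -96.90454319059089
yaw of rig x -96.71235092231237
yaw of rig x -96.5693266452585
yaw of rig x -97.01584808233311
baseplate [array([ 0.547 , -0.0145]), array([ 0.6361, -0.0248])]
head [ 0.5847 -0.074 ]
disc [ 0.5846 -0.0729] [ 0.5523 -0.0728] [ 0.617 -0.073]
slot mouth [ 0.569 -0.09 ]
```

Call:
arm_command(series="3.9 -0.3 0 0 0 0;3.9 -0.3 0 0 0 0;3.9 -0.3 0 0 0 0;3.9 -0.3 0 0 0 0;3.9 -0.3 0 0 0 0;3.9 -0.3 0 0 0 0;3.9 -0.3 0 0 0 0;3.9 -0.3 0 0 0 0;3.9 -0.3 0 0 0 0;3.9 -0.3 0 0 0 0")

```text
t: 1.58
position: [0.554, 0.2934, 0.2226]
tool_rot: [[-0.002, 1.0, 0.0], [1.0, 0.002, 0.0], [0.0, 0.0, -1.0]]
force: [0.9, 0.2, 0.2]
width: 0.0949
```

Call:
arm_command(series="3.9 0 0 0 0 0;0 0 0 0 0 -1.4;0 0 0 0 0 -1.4;0 0 0 0 0 -1.4;0 0 0 0 0 -1.4;0 0 0 0 0 -1.4;0 0 0 0 0 -1.4;0 0 0 0 0 -1.4;0 0 0 0 0 -1.4;0 0 0 0 0 -1.4")

```text
t: 2.42
position: [0.5544, 0.3304, 0.2224]
tool_rot: [[-0.894, 0.447, -0.0], [0.447, 0.894, 0.0], [0.0, -0.0, -1.0]]
force: [-0.0, -0.1, -0.4]
width: 0.0951
```

Call:
arm_command(series="0 0 0 0 0 -1.4;0 0 0 0 0 -1.4;0 0 0 0 0 -1.4;0 0 0 0 0 -1.4;0 0 0 0 0 -1.4;0 0 0 0 0 -1.4;0 0 0 0 0 0;0 0 0 0 0 0")

```text
t: 3.08
position: [0.5546, 0.33, 0.2225]
tool_rot: [[-0.967, -0.256, -0.0], [-0.256, 0.967, 0.0], [0.0, 0.0, -1.0]]
force: [-0.1, 0.5, 0.6]
width: 0.0948
```

```bash
python3 cap.py 2 wrist scene; python3 -c "
from cell import robot;print(robot.get_obs()['joint_positions'])"
```

```text
3.1833 [0.55473272 0.32960121 0.22254186] [ 0.11366783 -0.16297737  0.20818778] 0.09481254608569109
[ 4.33815307e-01  5.20319577e-01  1.50576562e+00 -1.76818653e-05
  1.11559396e+00 -1.39562297e+00]
```

View pics/wrist2.png

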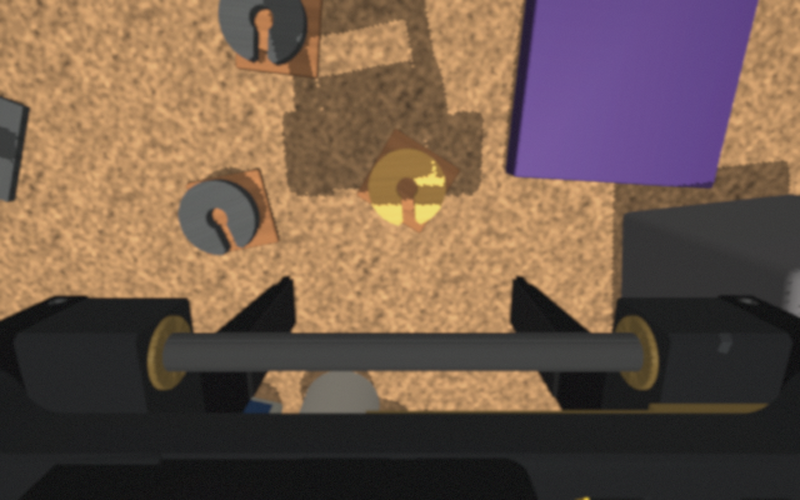

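```bash
python3 - <<'E'
from h import *
d=pickle.load(open('d2.pkl','rb'));crop(d['wrist'],280,100,90,90,6.6667,'pics/w2c.png')
crop(d['scene'],330,130,80,70,8,'pics/c2c.png')
E
```

```text
(no output)
```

View pics/w2c.png

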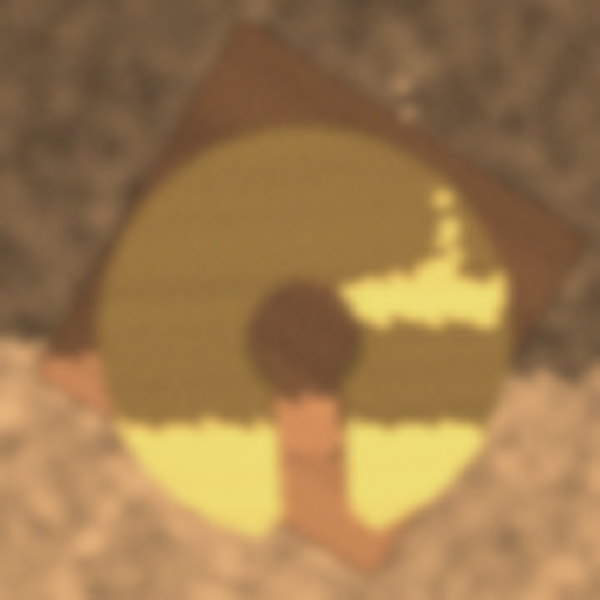

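```bash
python3 - <<'E'
from h import *
np.set_printoptions(precision=4,suppress=True)
d=pickle.load(open('d2.pkl','rb'));w=d['wrist'];o=w['obs']
C=lambda x,y:(280+(x+.5)/6.6667-.5,100+(y+.5)/6.6667-.5)
A=lambda x,y,z=.044:atz(w,*C(x,y),z,o)
R=np.array(o['tool_rot']);print(R)
L,Rt,T,B=A(98,333),A(508,333),A(305,127),A(313,535)
print(L,Rt,np.linalg.norm(Rt-L),(L+Rt)/2,T)
c=A(303,335);m=A(311,480);v=m-c;print(c,m,np.degrees(np.arctan2(v[1],v[0])))
print('tool-frame offset centre',R.T@(c-o['position']), 'slot dir in tool',R.T@v, 'top+32', R.T@(T-o['position']),R.T@(L-o['position']),R.T@(Rt-o['position']))
E
```

```text
[[-0.9666 -0.2563 -0.0001]
 [-0.2563  0.9666  0.    ]
 [ 0.0001  0.     -1.    ]]
[0.5329 0.2948 0.044 ] [0.5167 0.356  0.044 ] 0.06336985755215896 [0.5248 0.3254 0.044 ] [0.4947 0.3177 0.044 ]
[0.5251 0.3255 0.044 ] [0.5467 0.3325 0.044 ] 18.083231991278595
tool-frame offset centre [0.0296 0.0032 0.1785] slot dir in tool [-0.0227  0.0013 -0.    ] top+32 [0.061  0.0034 0.1785] [ 0.03   -0.0285  0.1785] [0.0299 0.0349 0.1785]
```

Call:
arm_command(series="2.96 0.32 0 0 0 0;0 0 2 0 0 -0.65;0 0 3.5 0 0 0;0 0 3.5 0 0 0;0 0 3.5 0 0 0;0 0 3.0 0 0 0;0 0 1.8 0 0 0;0 0 0.9 0 0 0;0 0 0 0 0 0;0 0 0 0 0 0")

```text
t: 4.02
position: [0.5259, 0.3247, 0.0412]
tool_rot: [[-0.95, -0.312, 0.0], [-0.312, 0.95, 0.0], [-0.001, 0.0, -1.0]]
force: [0.8, 0.2, 0.5]
width: 0.0952
```

```bash
python3 cap.py 3 side scene wrist; python3 - <<'E'
from h import *
d=pickle.load(open('d3.pkl','rb'));crop(d['side'],240,90,120,90,6,'pics/s3c.png')
crop(d['scene'],330,100,100,100,6,'pics/c3c.png')
E
```

```text
4.1667 [0.52627151 0.32482177 0.04220937] [-0.20463753 -0.1527891   0.02302735] 0.09489133585832553
```

View pics/s3c.png

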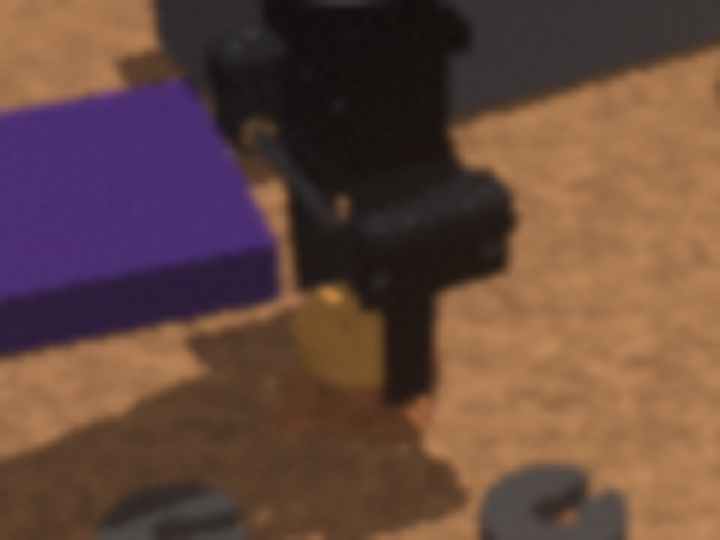

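View pics/wrist3.png

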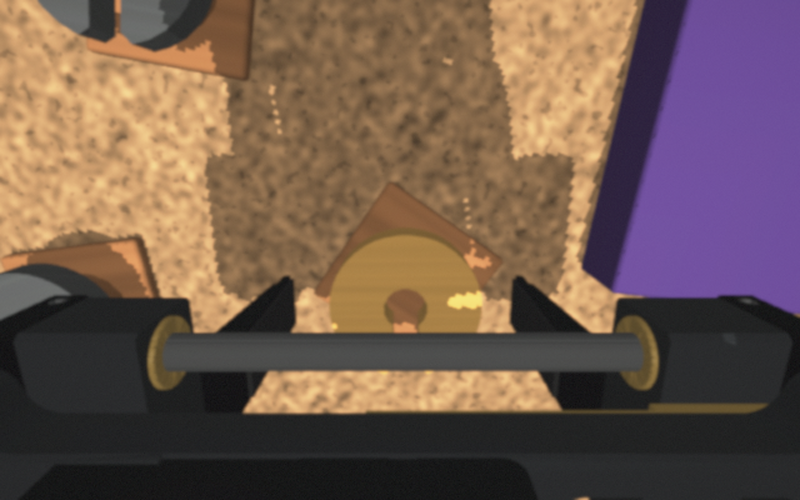

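```bash
python3 - <<'E'
from h import *
d=pickle.load(open('d3.pkl','rb'));w=d['wrist'];o=w['obs'];R=np.array(o['tool_rot'])
for p,z in(((406,306),.044),((330,310),.044),((481,310),.044),((406,233),.044)):
    print(R.T@(atz(w,p[0]/1.25-.1,p[1]/1.25-.1,z,o)-o['position']))
E
```

```text
[ 0.00177694  0.00140826 -0.00185343]
[ 1.29670433e-05 -3.04291821e-02 -1.85754694e-03]
[-6.70791193e-05  3.28342488e-02 -1.84087856e-03]
[ 0.03310548  0.00137702 -0.00192761]
```

Call:
arm_command(series="0.12 0.12 0.1 0 0 0;0 0 0 0 0 0")

```text
t: 4.33
position: [0.5241, 0.3254, 0.0404]
tool_rot: [[-0.95, -0.313, 0.001], [-0.313, 0.95, 0.001], [-0.001, 0.0, -1.0]]
force: [0.0, -0.0, -0.8]
width: 0.0955
```

Call:
arm_command(series="0 0 0 0 0 0;0 0 0 0 0 0;0 0 0 0 0 0;0 0 0 0 0 0;0 0 0 0 0 0;0 0 0 0 0 0;0 0 0 0 0 0;0 0 0 0 0 0", fingers=1, force=16)

```text
t: 5.0
position: [0.5241, 0.3252, 0.0396]
tool_rot: [[-0.95, -0.313, 0.0], [-0.313, 0.95, -0.0], [-0.0, -0.0, -1.0]]
force: [0.2, 0.5, -0.1]
width: 0.0635
```

Call:
arm_command(series="0 0 -1 0 0 0;0 0 -2.5 0 0 0;0 0 -3.5 0 0 0;0 0 -3.5 0 0 0;0 0 -1.5 0 0 0;0 0 0 0 0 0")

```text
t: 5.5
position: [0.5252, 0.3258, 0.1639]
tool_rot: [[-0.95, -0.313, 0.006], [-0.313, 0.95, 0.003], [-0.006, 0.001, -1.0]]
force: [-0.8, -0.0, -4.7]
width: 0.0634
```

Call:
arm_command(series="0.15 -1.6 0 0 0 0;0.35 -3.3 0 0 0 0;0.35 -3.5 0 0 0 0;0.35 -3.5 0 0 0 0;0.35 -3.5 0 0 0 0;0.35 -3.5 0 0 0 0;0.35 -3.5 0 0 0 0;0.35 -3.5 0 0 0 0;0.35 -3.5 0 0 0 0;0.35 -3.2 0 0 0 0")

```text
t: 6.33
position: [0.5943, 0.0033, 0.1582]
tool_rot: [[-0.95, -0.313, -0.002], [-0.313, 0.95, 0.0], [0.002, 0.001, -1.0]]
force: [1.5, 0.2, -4.1]
width: 0.0635
```

```bash
python3 cap.py 4 wrist
```

```text
6.3833 [ 0.59564366 -0.00139099  0.15820598] [ 1.24196412 -5.76174067 -3.50248736] 0.06359004428115712
```

View pics/wrist4.png

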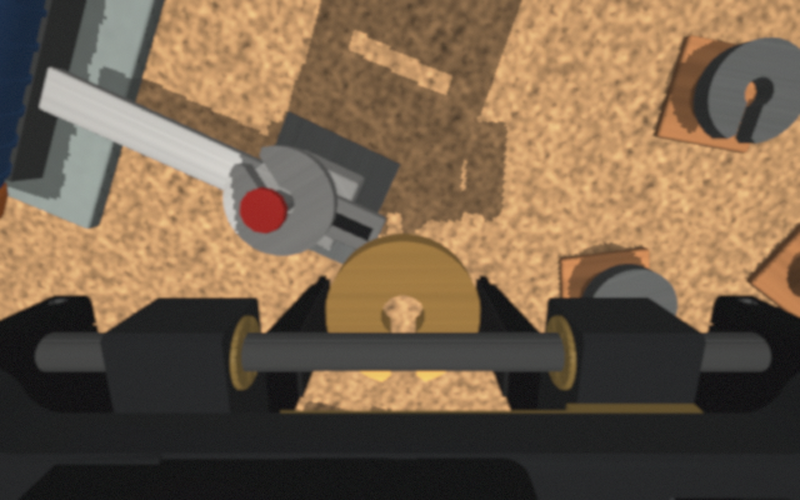

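Call:
arm_command(series="0 0 0 0 0 0.8;0 0 0 0 0 1.3;0 0 0 0 0 1.3;0 0 0 0 0 1.3;0 0 0 0 0 1.3;0 0 0 0 0 1.3;0 0 0 0 0 1.3;0 0 0 0 0 1.3;0 0 0 0 0 1.3;0 0 0 0 0 1.3")

```text
t: 7.22
position: [0.594, 0.0054, 0.1581]
tool_rot: [[-0.712, 0.702, -0.003], [0.702, 0.712, 0.0], [0.002, -0.002, -1.0]]
force: [-0.4, -0.2, -5.4]
width: 0.0633
```

Call:
arm_command(series="0 0 0 0 0 1.3;0 0 0 0 0 1.3;0 0 0 0 0 1.3;0 0 0 0 0 1.3;0 0 0 0 0 1.3;0 0 0 0 0 1.3;0 0 0 0 0 1.3;0 0 0 0 0 1.4;0 0 0 0 0 0;0 0 0 0 0 0")

```text
t: 8.05
position: [0.5943, 0.0054, 0.1586]
tool_rot: [[0.114, 0.994, -0.002], [0.994, -0.114, 0.0], [-0.0, -0.002, -1.0]]
force: [0.2, -0.8, -3.8]
width: 0.0636
```

```bash
python3 cap.py 5 wrist side scene
```

```text
8.2 [0.5946127  0.00530847 0.1591914 ] [ 0.33735599 -0.040383   -3.30034093] 0.06361135516229768
```

View pics/wrist5.png

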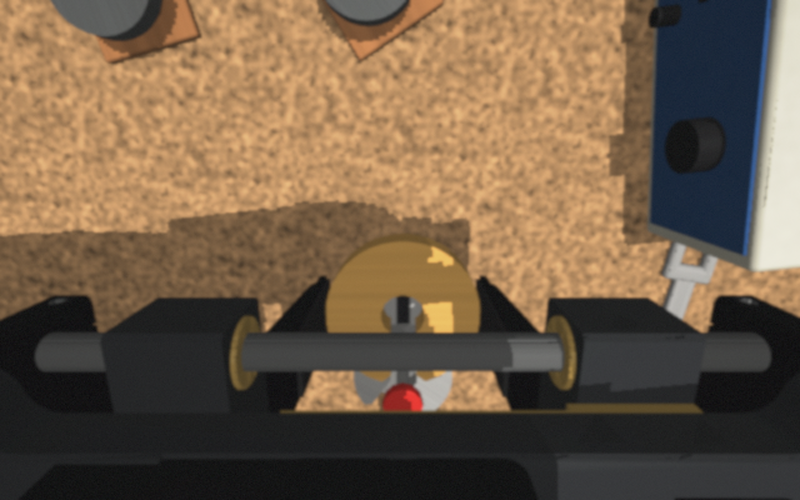

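View pics/side5.png

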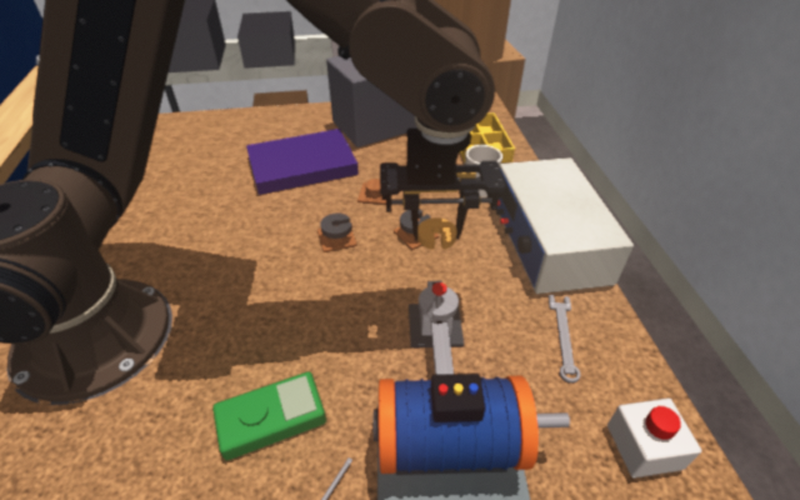

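View pics/scene5.png

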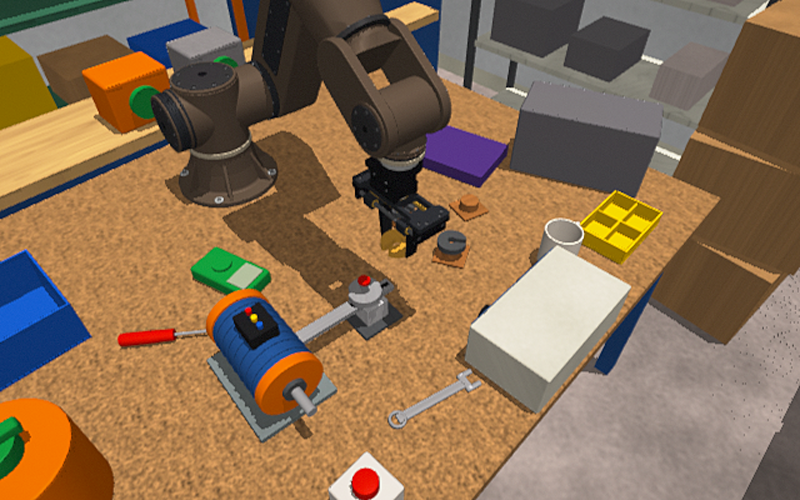

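```bash
python3 - <<'E'
from h import *
np.set_printoptions(precision=4,suppress=True)
d=pickle.load(open('d5.pkl','rb'));w=d['wrist'];o=w['obs'];R=np.array(o['tool_rot'])
crop(w,250,180,160,150,5,'pics/w5c.png')
for p,z in(((403,312),o['position'][2]+.004),((404,397),.114)):
    q=atz(w,p[0]/1.25-.1,p[1]/1.25-.1,z,o);print(q,R.T@(q-o['position']))
xr=np.array([-.118,-.993]);print(xr@(o['position'][:2]-[.5862,-.065]),np.array([.993,-.118])@(o['position'][:2]-[.5862,-.065]))
print(o['wrist_torque'])
E
```

```text
[0.5942 0.0052 0.1626] [-0.0002 -0.0001 -0.004 ]
[ 0.5862 -0.0686  0.114 ] [-0.0743  0.0005  0.0446]
-0.07081332597311497 -0.0002828876684468503
[-0.0092  0.047   0.0055]
```

View pics/w5c.png

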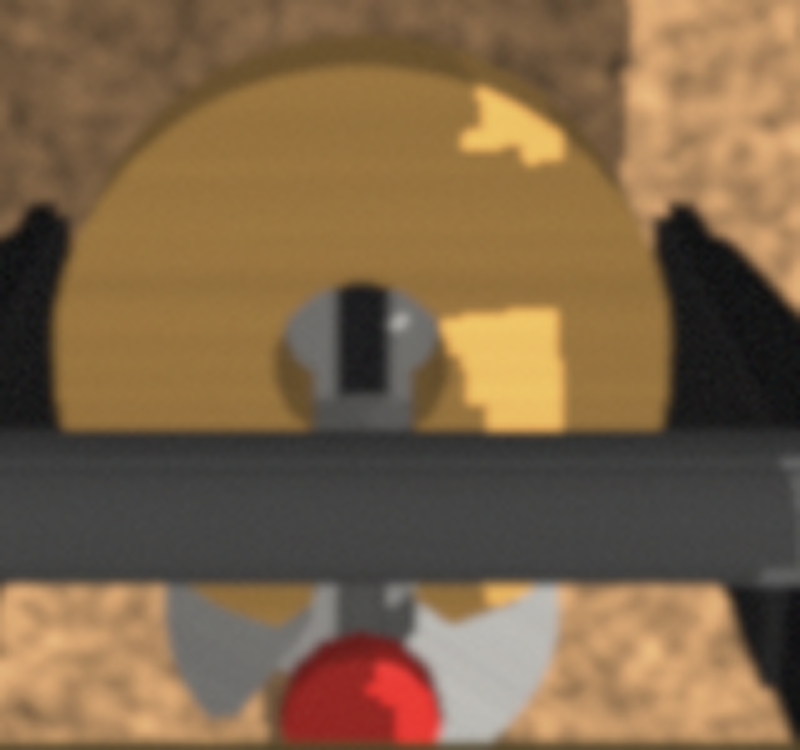

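Call:
arm_command(series="0 0 1.5 0 0 0;0 0 2 0 0 0;0 0 2 0 0 0;0 0 0.7 0 0 0;-1 0 0 0 0 0;-1.5 0 0 0 0 0;-1 0 0 0 0 0;0 0 0 0 0 0;0 0 0 0 0 0")

```text
t: 8.95
position: [0.591, -0.0303, 0.0985]
tool_rot: [[0.119, 0.993, 0.001], [0.993, -0.119, -0.0], [0.0, 0.001, -1.0]]
force: [0.9, -0.0, -4.8]
width: 0.0634
```

```bash
python3 cap.py 6 wrist side scene;python3 - <<'E'
from h import *
d=pickle.load(open('d6.pkl','rb'));w=d['wrist']
crop(w,250,180,160,150,4,'pics/w6c.png')
crop(d['side'],300,180,110,80,7,'pics/s6c.png')
crop(d['scene'],260,170,110,80,7,'pics/c6c.png')
E
```

```text
9.1 [ 0.590882   -0.02922241  0.09811481] [ 0.19615274  0.78106313 -4.11428536] 0.0632386006286845
```

View pics/s6c.png

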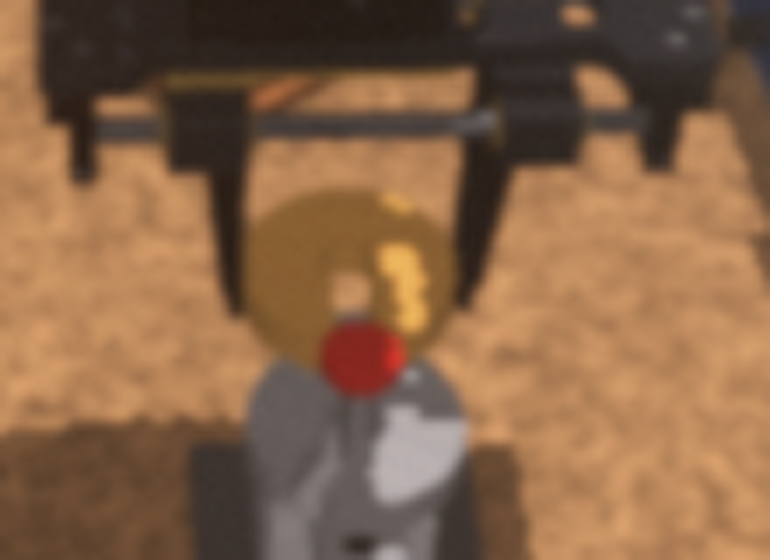

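View pics/c6c.png

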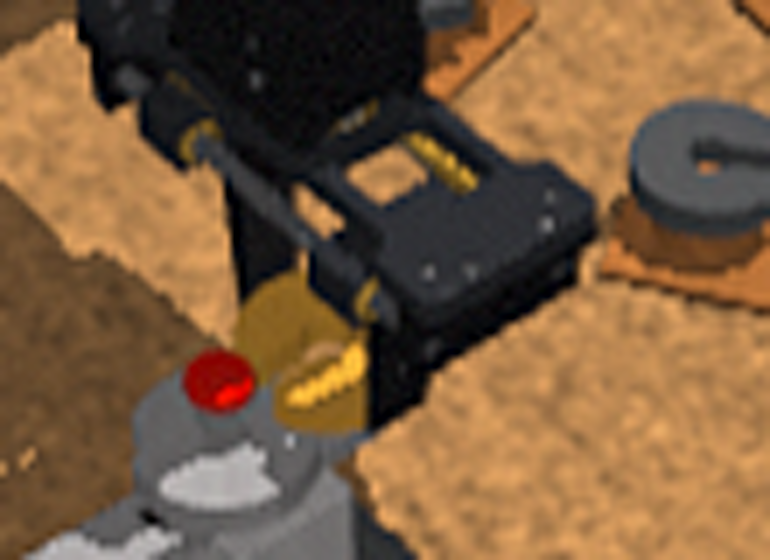

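View pics/w6c.png

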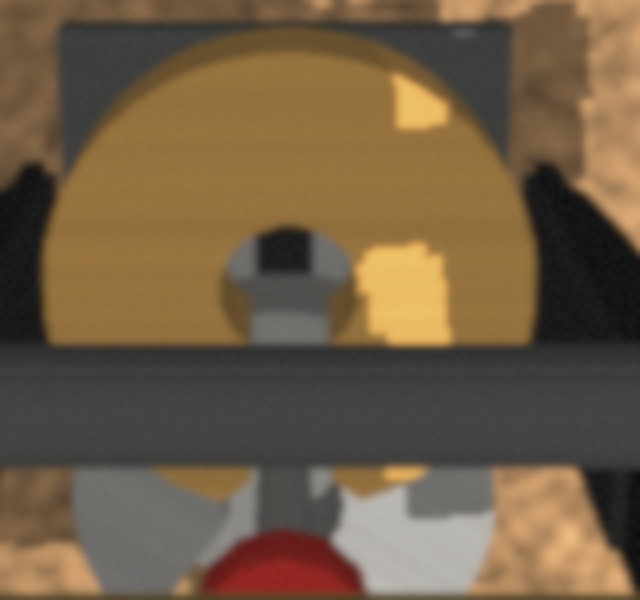

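Call:
arm_command(series="-0.3 0 0.1 0 0 0;-0.3 0 0 0 0 0;-0.3 0 0 0 0 0;-0.3 0 0 0 0 0;0 0 0 0 0 0")

```text
t: 9.52
position: [0.5893, -0.0419, 0.0966]
tool_rot: [[0.118, 0.993, 0.0], [0.993, -0.118, -0.0], [-0.0, 0.0, -1.0]]
force: [0.5, -1.0, -2.8]
width: 0.0631
```

Call:
arm_command(series="-0.3 0 0 0 0 0;-0.3 0 0 0 0 0;-0.3 0 0 0 0 0;-0.3 0 0 0 0 0;0 0 0 0 0 0")

```text
t: 9.93
position: [0.5879, -0.0539, 0.0967]
tool_rot: [[0.118, 0.993, 0.0], [0.993, -0.118, -0.0], [-0.0, 0.0, -1.0]]
force: [0.9, -0.6, -4.5]
width: 0.0637
```

```bash
python3 cap.py 7 side scene wrist;python3 - <<'E'
from h import *
d=pickle.load(open('d7.pkl','rb'))
crop(d['wrist'],250,180,160,150,4,'pics/w7c.png')
crop(d['side'],310,190,90,70,8,'pics/s7c.png')
crop(d['scene'],250,190,90,70,8,'pics/c7c.png')
E
```

```text
10.0833 [ 0.58790547 -0.0533483   0.09666007] [-0.21412944 -0.56856504 -4.10471419] 0.06371182200045607
```

View pics/s7c.png

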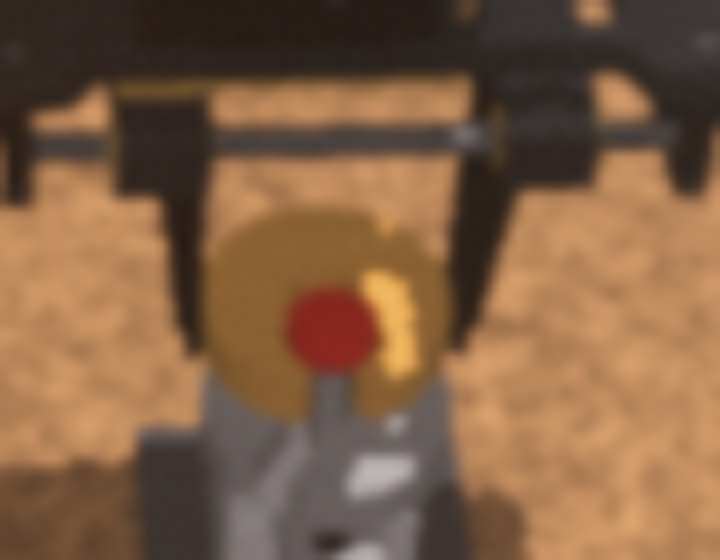

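View pics/c7c.png

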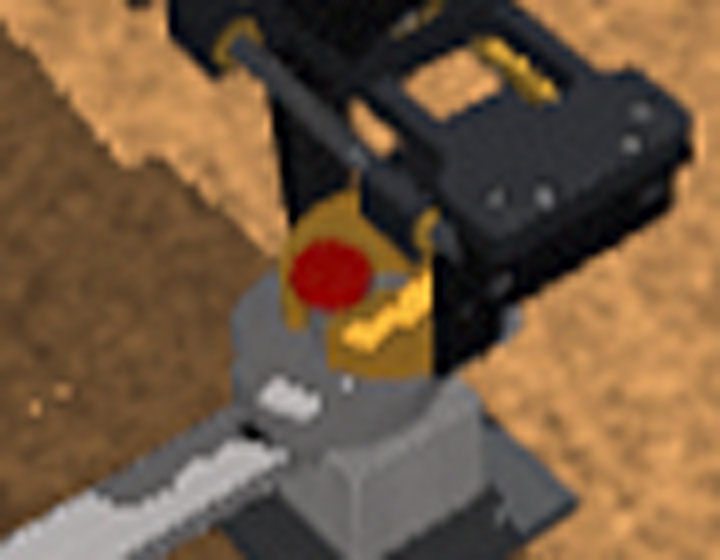

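View pics/w7c.png

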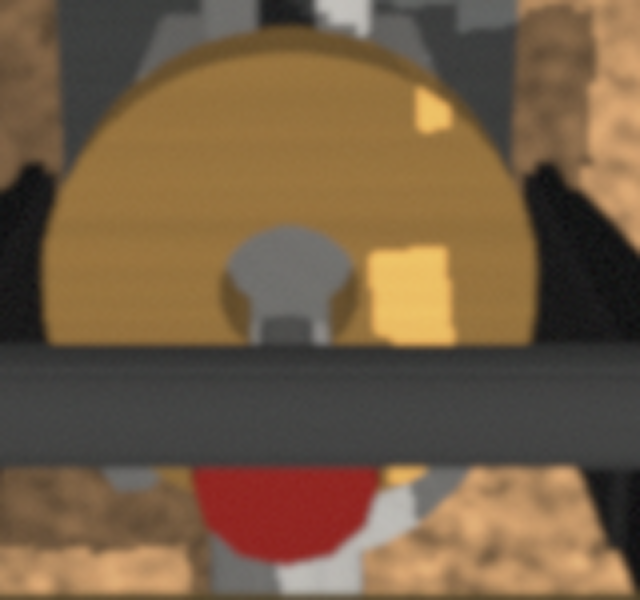

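```bash
python3 - <<'E'
from h import *
np.set_printoptions(precision=4,suppress=True)
d=pickle.load(open('d7.pkl','rb'));w=d['wrist'];o=w['obs'];R=np.array(o['tool_rot'])
A=lambda x,y,z:R.T@(atz(w,250+x/4,180+y/4,z,o)-o['position'])
print('stem base rear',A(287,318,.084),'hole',A(289,282,o['position'][2]+.004),'head front',A(285,563,.114), A(285,563,.106))
print('head sides', A(192,480,.114),A(381,480,.114))
d=pickle.load(open('d7.pkl','rb'))
for c,p in((d['side'],(310+332/8,190+330/8)),(d['scene'],(250+331/8,190+275/8))):
    print(R.T@(atz(c,*p,.114)-o['position']))
E
```

```text
stem base rear [-0.0138 -0.0004  0.0126] hole [-0.0007 -0.0001 -0.004 ] head front [-0.0329 -0.0006 -0.0174] [-0.0386 -0.0007 -0.0094]
head sides [-0.0211 -0.0121 -0.0174] [-0.0212  0.0112 -0.0174]
[-0.0264 -0.0002 -0.0174]
[-0.0237  0.0038 -0.0174]
```

Call:
arm_command(series="-0.3 -0.04 0 0 0 0;-0.3 0 0 0 0 0;-0.3 0 0 0 0 0;-0.3 0 0 0 0 0;-0.3 0 0 0 0 0;-0.2 0 0 0 0 0;0 0 0 0 0 0;0 0 0 0 0 0")

```text
t: 10.75
position: [0.5855, -0.0703, 0.0967]
tool_rot: [[0.118, 0.993, 0.0], [0.993, -0.118, 0.0], [0.0, 0.0, -1.0]]
force: [-0.4, 0.3, -4.0]
width: 0.0637
```

Call:
arm_command(series="-0.1 0 0 0 0 0;-0.1 0 0 0 0 0;-0.1 0 0 0 0 0;0 0 0 0 0 0;0 0 0 0 0 0")

```text
t: 11.17
position: [0.5851, -0.0731, 0.0966]
tool_rot: [[0.118, 0.993, 0.0], [0.993, -0.118, -0.0], [-0.0, 0.0, -1.0]]
force: [0.3, 0.2, -3.9]
width: 0.0634
```

Call:
arm_command(series="-0.07 0 0 0 0 0;-0.07 0 0 0 0 0;0 0 0 0 0 0;0 0 0 0 0 0")

```text
t: 11.5
position: [0.585, -0.0746, 0.0967]
tool_rot: [[0.118, 0.993, 0.0], [0.993, -0.118, 0.0], [0.0, 0.0, -1.0]]
force: [0.4, 0.2, -3.9]
width: 0.0636
```

Call:
arm_command(series="-0.05 0 0 0 0 0;-0.05 0 0 0 0 0;0 0 0 0 0 0;0 0 0 0 0 0")

```text
t: 11.83
position: [0.5849, -0.0755, 0.0967]
tool_rot: [[0.118, 0.993, 0.0], [0.993, -0.118, -0.0], [-0.0, 0.0, -1.0]]
force: [0.2, -0.1, -3.8]
width: 0.0637
```

Call:
arm_command(series="-0.05 0 0 0 0 0;0 0 0 0 0 0;0 0 0 0 0 0")

```text
t: 12.08
position: [0.5848, -0.0759, 0.0967]
tool_rot: [[0.118, 0.993, 0.0], [0.993, -0.118, 0.0], [0.0, 0.0, -1.0]]
force: [0.2, 1.0, -4.1]
width: 0.0636
```

Call:
arm_command(series="-0.05 0 0 0 0 0;0 0 0 0 0 0;0 0 0 0 0 0")

```text
t: 12.33
position: [0.5848, -0.0763, 0.0966]
tool_rot: [[0.118, 0.993, 0.0], [0.993, -0.118, 0.0], [0.0, 0.0, -1.0]]
force: [0.7, 3.5, -3.9]
width: 0.0634
```

Call:
arm_command(series="0.15 0 0 0 0 0;0.12 0 0 0 0 0;0 0 0 0 0 0;0 0 0 0 0 -0.5;0 0 0 0 0 -0.8;0 0 0 0 0 -0.8;0 0 0 0 0 -0.8;0 0 0 0 0 -0.8;0 0 0 0 0 0")

```text
t: 13.08
position: [0.5851, -0.074, 0.0967]
tool_rot: [[-0.207, 0.978, 0.0], [0.978, 0.207, -0.0], [-0.0, 0.0, -1.0]]
force: [0.4, 0.4, -4.0]
width: 0.0634
```

```bash
python3 cap.py 8 side scene wrist;python3 - <<'E'
from h import *
from cell import robot
o=robot.get_obs();print(o['wrist_torque'])
d=pickle.load(open('d8.pkl','rb'))
crop(d['wrist'],250,180,160,150,4,'pics/w8c.png')
crop(d['side'],310,190,90,70,8,'pics/s8c.png')
E
```

```text
13.2333 [ 0.58507534 -0.07389865  0.09665411] [ 0.48665148 -0.25655189 -3.91935617] 0.06346374360909596
[ 0.01633958 -0.0492614  -0.02922807]
```

View pics/s8c.png

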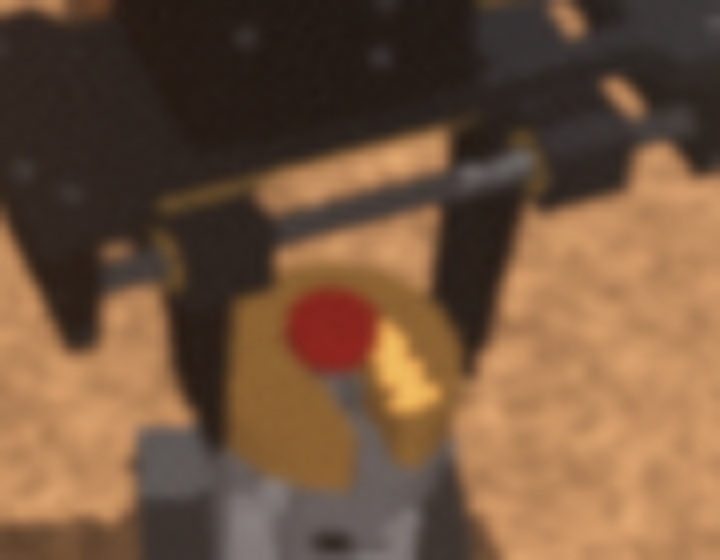

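View pics/w8c.png

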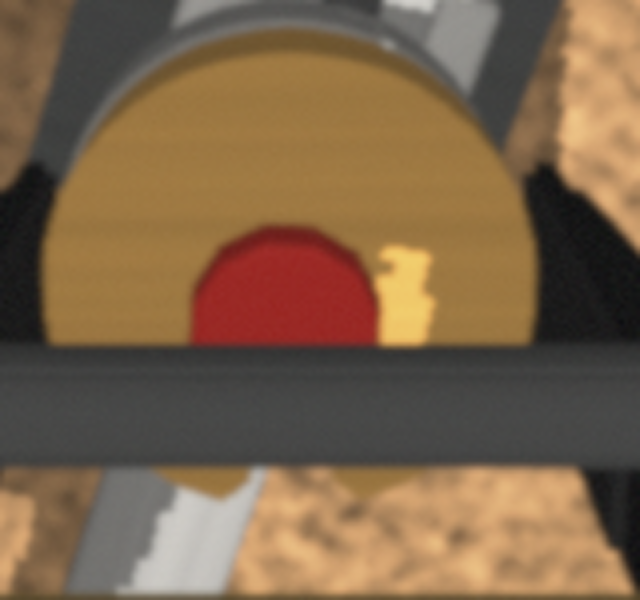

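Call:
arm_command(series="0 0 0 0 0 -0.7;0 0 0 0 0 -1;0 0 0 0 0 -1;0 0 0 0 0 -1;0 0 0 0 0 -1;0 0 0 0 0 -1;0 0 0 0 0 -1;0 0 0 0 0 -1;0 0 0 0 0 0")

```text
t: 13.98
position: [0.5851, -0.0739, 0.0967]
tool_rot: [[-0.77, 0.638, 0.0], [0.638, 0.77, -0.0], [-0.0, 0.0, -1.0]]
force: [0.4, 0.0, -3.8]
width: 0.0632
```

Call:
arm_command(series="0 0 0 0 0 -1;0 0 0 0 0 -1;0 0 0 0 0 -1;0 0 0 0 0 -1;0 0 0 0 0 -1;0 0 0 0 0 -1;0 0 0 0 0 -0.6;0 0 0 0 0 0")

```text
t: 14.65
position: [0.585, -0.0739, 0.0966]
tool_rot: [[-0.993, 0.119, -0.0], [0.119, 0.993, -0.0], [0.0, -0.0, -1.0]]
force: [-1.0, 0.2, -4.5]
width: 0.0632
```

```bash
python3 cap.py 9 side scene wrist;python3 - <<'E'
from h import *
d=pickle.load(open('d9.pkl','rb'))
crop(d['side'],310,190,90,70,8,'pics/s9c.png')
crop(d['scene'],250,190,90,70,8,'pics/c9c.png')
E
```

```text
14.8 [ 0.58503406 -0.07386003  0.09662394] [-0.01424408 -0.3414449  -4.52884335] 0.06366706951263443
```

View pics/s9c.png

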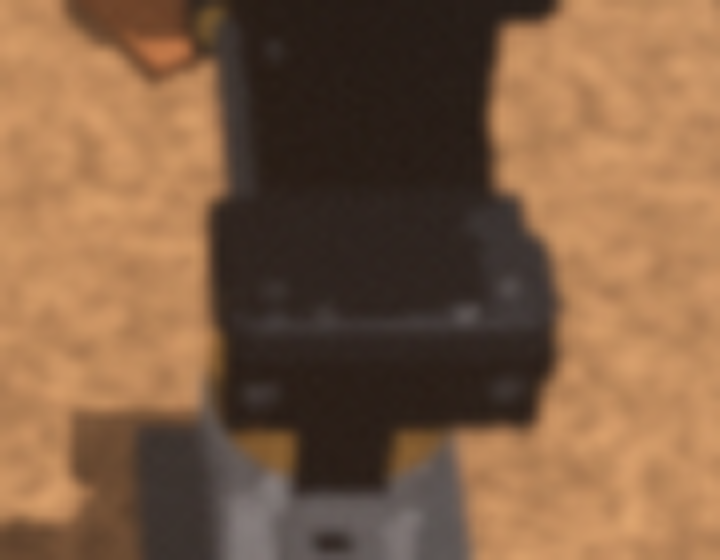

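View pics/c9c.png

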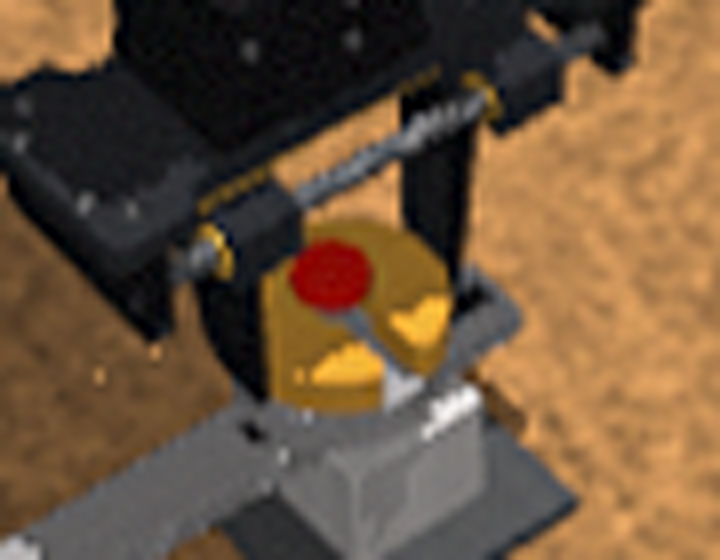

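View pics/wrist9.png

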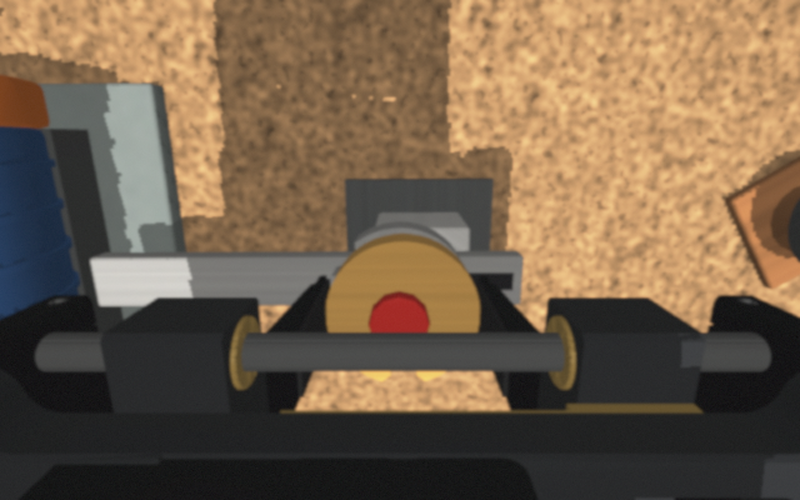

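Call:
arm_command(series="0 0 0.1 0 0 0;0 0 0.1 0 0 0;0 0 0 0 0 0;0 0 0 0 0 0")

```text
t: 15.13
position: [0.585, -0.0738, 0.0945]
tool_rot: [[-0.993, 0.118, -0.0], [0.118, 0.993, 0.0], [0.0, 0.0, -1.0]]
force: [-0.8, -1.2, -3.9]
width: 0.064
```

Call:
arm_command(series="0 0 0.05 0 0 0;0 0 0 0 0 0;0 0 0 0 0 0")

```text
t: 15.38
position: [0.5851, -0.0738, 0.0941]
tool_rot: [[-0.993, 0.118, 0.0], [0.118, 0.993, -0.0], [-0.0, -0.0, -1.0]]
force: [-0.5, -0.5, -4.6]
width: 0.0637
```

Call:
arm_command(series="0 0 0.05 0 0 0;0 0 0 0 0 0;0 0 0 0 0 0")

```text
t: 15.63
position: [0.5851, -0.0738, 0.0937]
tool_rot: [[-0.993, 0.118, 0.0], [0.118, 0.993, -0.0], [-0.0, 0.0, -1.0]]
force: [-0.5, -1.5, -4.6]
width: 0.0637
```

Call:
arm_command(series="0 0 0.05 0 0 0;0 0 0 0 0 0;0 0 0 0 0 0")

```text
t: 15.88
position: [0.5851, -0.0738, 0.0935]
tool_rot: [[-0.993, 0.118, 0.0], [0.118, 0.993, -0.0], [-0.0, -0.0, -1.0]]
force: [-2.5, -0.3, 3.3]
width: 0.063
```

Call:
arm_command(series="0 0 0.05 0 0 0;0 0 0 0 0 0;0 0 0 0 0 0")

```text
t: 16.13
position: [0.5852, -0.0739, 0.0935]
tool_rot: [[-0.993, 0.118, 0.001], [0.118, 0.993, -0.0], [-0.001, -0.0, -1.0]]
force: [-3.9, -0.2, 8.3]
width: 0.0632
```

Call:
arm_command(series="0 0 -0.06 0 0 0;0 0 0 0 0 0")

```text
t: 16.3
position: [0.5851, -0.0738, 0.0935]
tool_rot: [[-0.993, 0.118, 0.0], [0.118, 0.993, -0.0], [-0.0, -0.0, -1.0]]
force: [-3.0, -0.9, 4.7]
width: 0.063
```

Call:
arm_command(series="0 0 0 0 0 0;0 0 0 0 0 0;0 0 0 0 0 0;0 0 0 0 0 0;0 0 0 0 0 0;0 0 0 0 0 0;0 0 0 0 0 0", fingers=0)

```text
t: 16.88
position: [0.5851, -0.0738, 0.0932]
tool_rot: [[-0.993, 0.118, 0.0], [0.118, 0.993, -0.0], [-0.0, 0.0, -1.0]]
force: [-0.2, 0.4, 0.2]
width: 0.0945
```

```bash
python3 cap.py 10 scene wrist;python3 - <<'E'
from h import *
d=pickle.load(open('d10.pkl','rb'))
crop(d['scene'],250,190,90,70,8,'pics/c10c.png')
E
```

```text
16.9833 [ 0.58508781 -0.07380262  0.09325419] [ 0.24995866 -0.09422403  0.51219906] 0.095130712439668
```

View pics/c10c.png

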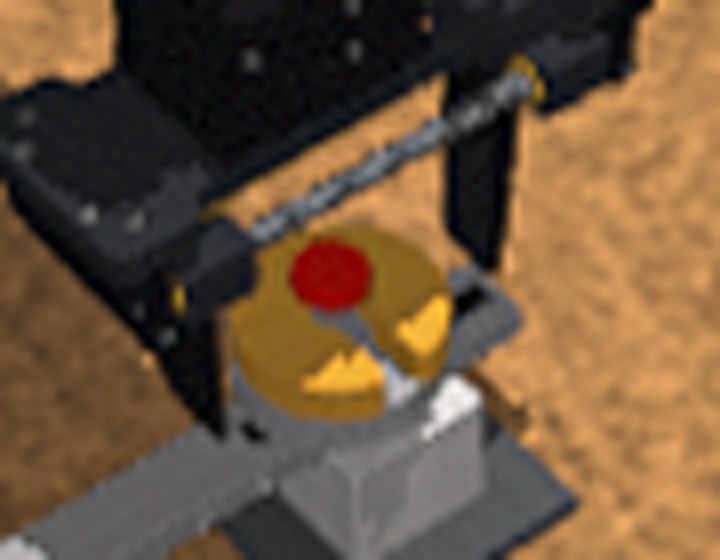

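View pics/wrist10.png

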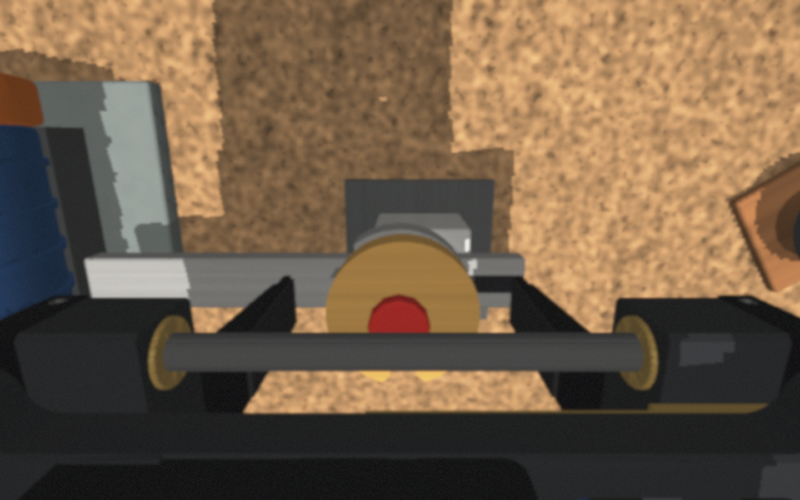

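Released cleanly and lying in place, slot towards rig +y. Now straight up and a last look.

Call:
arm_command(series="0 0 -1 0 0 0;0 0 -2 0 0 0;0 0 -3 0 0 0;0 0 -3.5 0 0 0;0 0 -3.5 0 0 0;-3.5 0 0 0 0 0;-2.5 0 0 0 0 0;0 0 0 0 0 0;0 0 0 0 0 0")

```text
t: 17.73
position: [0.6449, -0.0808, 0.2234]
tool_rot: [[-0.993, 0.117, -0.0], [0.117, 0.993, 0.0], [0.0, 0.0, -1.0]]
force: [-0.3, -0.1, -0.7]
width: 0.0951
```

```bash
python3 cap.py 11 scene side wrist;python3 - <<'E'
from h import *
d=pickle.load(open('d11.pkl','rb'))
crop(d['scene'],250,190,90,70,8,'pics/c11c.png')
crop(d['side'],310,190,90,70,8,'pics/s11c.png')
E
```

```text
17.8833 [ 0.64381869 -0.08072645  0.22338088] [ 0.39903878 -0.5120246  -0.5846812 ] 0.09510496784195087
```

View pics/wrist11.png

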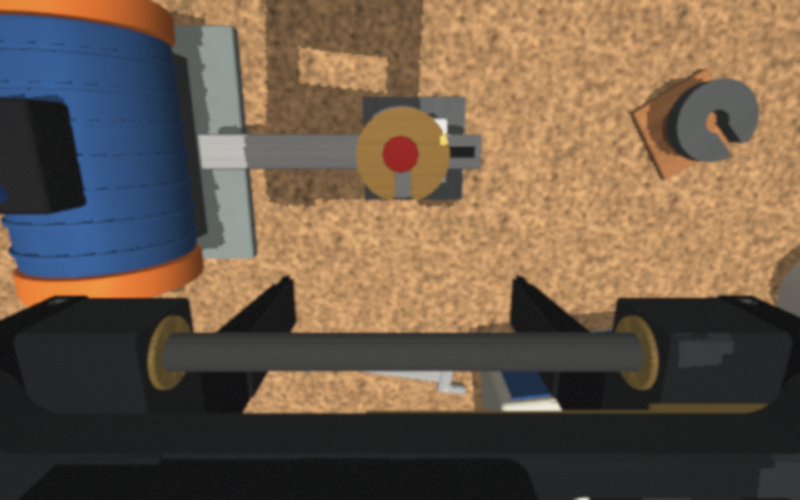

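View pics/s11c.png

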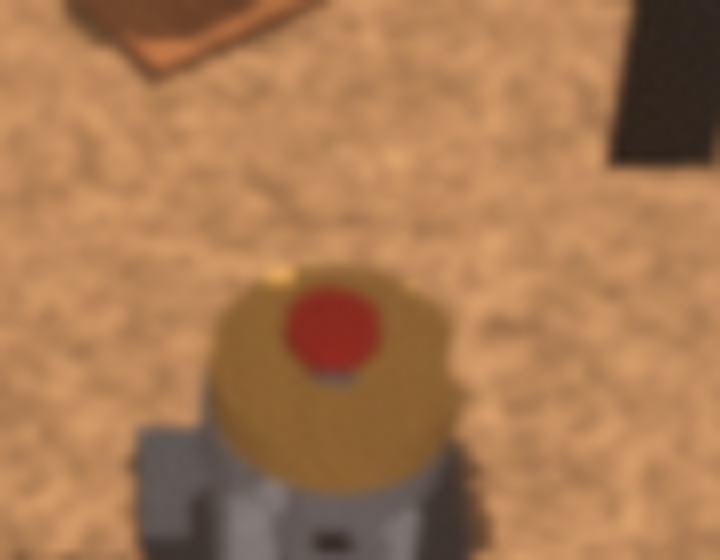

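View pics/c11c.png

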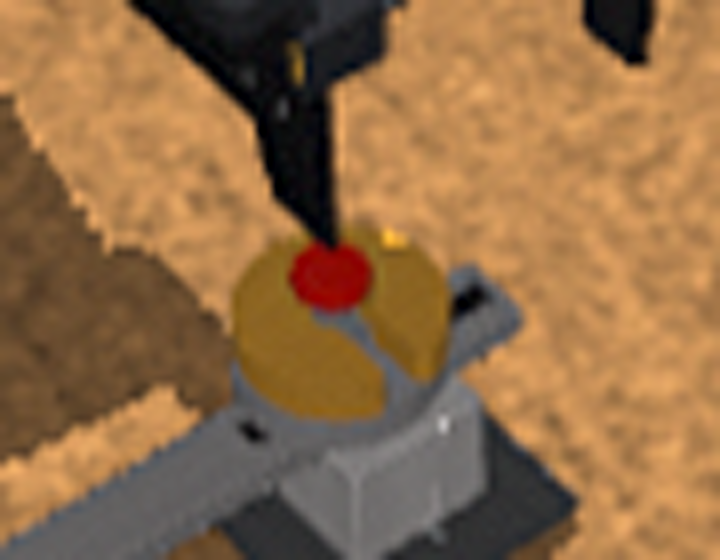

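```bash
python3 - <<'E'
from cell import robot
print(robot.hand_in())
E
```

```text
the job is handed in; nothing more can be done
None
```

The brass mass is on the stem, lying on the steel mass, with its slot pointing squarely across the arm to the rig's +y side. I handed the job in at about 18 s. `hand_in()` gives no verdict, so the result rests on the checks below.

- **Insertion:** I gripped the mass across its slot and slid it in along the arm about 3 mm above the steel mass. It touched the stem gently: the highest force I read was about 3.5 N, against the 12 N limit. That puts the stem about 9 mm along the arm towards the machine. I backed off about 2.7 mm to centre the mass.
- **Turn and placing:** I turned it 90° with no force beyond sensor noise, then lowered it until it seated. The force readings during seating peaked at about 8 N vertical and 4 N sideways. I eased off and released it.
- **Steel mass's slot:** the pictures before insertion put it at about −0.6 rad, on the −y side, so +y is the required side. A rougher estimate from one tilted view gave about −0.16 rad, and +y is allowed for that too.
- **Last pictures:** the brass mass looks flat, the red head is clear, and the slot points straight across. The gripper is clear of everything.
- **Spare masses:** I never touched them. The last wrist picture shows one still on its rest; I did not check the second one at the end.

The remaining small disagreement is in the camera measurements. The head's position differed by 2–4 mm between cameras, so I relied on the felt contact instead.

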